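Set a microscope's focus knob: down to the stop, four clicks back

TASK

Set the starting focus of the little microscope: turn its black focus knob clockwise, seen from above, until you feel it come up against the lower stop, without forcing the stop, then turn it back exactly four clicks, leave it resting in that click and let go. Leave the bottle, dish and slide box where they are.

Things in the scene. Friction and masses are not known exactly. Their poses are not given: they have to be found in the camera images.
- scope: Compact white inverted microscope, fixed to the bench. Origin on the bench, straight under the focus knob's axis; z up. Base slab: x -85 to 85, y -70 to 360 mm, top 55 mm above the bench. Above it stand collar and knob, then a black platform with a clear well plate (x +-70, y 150 to 270 mm, up to 103 mm high), then the column. Nothing else within 145 mm of the knob's axis.
- lamp (a point): Underside of the black lamp head over the platform, 210 mm along the scope's +y from the knob's axis, 165 mm above the bench; radius 31 mm. An arm (y 185 mm to the column, 245 to 280 mm high) holds it. White column x +-43, y 278 to 353 mm; the camera on it ends 366 mm high.
- knob_axis (a point): Fixed point on the knob's vertical axis at the height to grip it, 93 mm above the bench; it does not turn with the knob. Knob: round black fluted cylinder, 42 mm in diameter, from 69 to 109 mm above the bench, alike from every side, no mark. Grip it from above at any yaw, finger tips 3 to 10 mm above the collar.
- knob_top (a point): Centre of the knob's top, 109 mm above the bench (does not turn). 20 clicks a turn (0.314 rad each), at most 0.1 N m to pass one; let go, the knob settles into the nearest click. Clockwise from above ends at the lower stop, which lies exactly at a click, counted as zero. It starts about 5 to 8 clicks counter-clockwise of it; how many must be felt. An upper stop lies 11 clicks up.
- collar_mark (a point): Mark on the rim of the aluminium stop collar (disc of 68 mm, top 67 mm above the bench), 34 mm from the axis, on the scope's -x side. At the stop the resistance jumps from 0.1 to 0.25 N m; above that the sprung collar yields clockwise with the knob, +2.5 N m per rad, and springs back when freed. Mark moved over 4 mm (0.55 N m): stop forced.
- spindle_tip (a point): Centre of the flat tip of the steel focus spindle, 10 mm thick, which pokes 3 to 6 mm out of the middle of the knob's top; on the knob's axis, z up, does not turn. The knob drives it: 0.3 mm up a click counter-clockwise. At the lower stop it is level with spindle_low.
- spindle_low (a point): Fixed point of the scope on the knob's axis, 113 mm above the bench: where spindle_tip lies when the knob is at its lower stop.
- bottle: Bystander: loose amber bottle with a white cap, 56 mm in diameter, 120 mm tall, origin at the centre of its underside, stands about 180 mm from the knob.
- dish: Bystander: loose flat clear dish with a lid, 92 mm in diameter, 16 mm high, origin at the centre of its underside.
- slide_box: Bystander: loose grey slide box, 85 x 100 x 34 mm, origin at the centre of its underside.

How it is judged:
By the outcome, as a careful person would: the job done as asked, in the order asked, and still so for the second after the job is handed in, with the robot touching nothing.
It also fails if it takes over 72 s, if anything falls off the work surface, if the arm or the gripper's body presses on something with over 40 N, if the wrist force passes 120 N, or if a joint passes its speed limit or range.

ROBOT

A 7-joint arm with a two-finger parallel gripper is mounted at the origin on the work surface. World frame = base frame: x ahead of the robot, y to its left, z up, the work surface at z = 0. Lengths are in mm, angles in rad, forces in N, time in s.
With the tool pointing down it reaches from about 400 to 900 mm from the base axis. Payload 5.6 kg.
Tool frame: the origin (TCP) lies midway between the tips of the shut fingers; the grasp point (between the pads) lies 19 mm behind it; x points along the fingers, y is the direction in which the jaws open and shut, and the axes are right-handed (so a half turn about x gives the same grasp; the last joint's range is limited). The gripper opens to 92 mm and grips with 3 to 60 N. Pads are 20 mm wide; open, the fingers measure 128 mm over their backs; the gripper's body (75 mm by 189 mm) begins 69 mm behind the grasp point.
Start: joints at [1.138, 0.468, -0.012, 1.603, 0.006, 1.071, -0.056], TCP at [246.962, -601.264, 214.592] pointing down, gripper open.
Joint ranges: [-2.53, 2.53], [-0.31, 2.02], [-1.57, 1.55], [0.28, 2.44], [-1.29, 4.43], [0.15, 1.84], [-2.92, 2.92]. Speed limits (rad/s): [2.57, 2.57, 3.14, 3.14, 3.14, 3.14, 3.14].

INTERFACE

Orientations are given as a rotation vector (axis times angle).
In Python, from cell import robot, grip, kin, viewer gives the robot as it stands. Calls block until the motion is done:
- robot.movep(position, orientation): joint-space move of the TCP to a pose.
- robot.servo_line(position, feed=150, rotation=None): straight line of the TCP; rotation=None keeps the orientation; feed is the mean speed in mm/s.
- robot.goto_joints(angles): joint-space move.
- grip(opening, newtons=None): opening from 0.0 (shut) to 1.0 (fully open); newtons is the grip in N (None keeps the last); returns when the fingers have stopped.
- robot.hold(seconds).
- kin.ik(position, orientation): joint angles nearest the present ones, or None.
- robot.observe(): the state.
- viewer.read_camera(name): name is "scene" or "side" or "wrist"; returns the picture (400x640x3 uint8, red, green, blue); there is no depth.
- viewer.camera_info(name): a dict with "camera_matrix" (3x3 intrinsics, pixels), "R" (3x3) and "t" (3): a world point X has camera coordinates R X + t. Camera axes: x right, y down, z forward; pixel columns grow to the right and rows downward; lengths in mm; the calibration is good to about 2 mm. The wrist camera is an equidistant fisheye: a pixel r from the principal point sees the ray r / f radians off the axis. A picture is of the moment at which its call begins: read the wrist's pose just before it. camera_info takes no time and is no camera call; for the wrist camera it gives the pose at the moment of the call.
A pose or a line that the arm cannot do raises robot.IKError and nothing moves.
- robot.job_done(): hands the job in, once; it reports no verdict.
Trained networks look in the newest picture that a camera, given by its name, has taken for a name from the list of things; names that differ only in an ending like _2 or _b are one class to them, and where a whole thing is asked for, a point or a joint stands for the part that bears it (a point fixed in the world has none). Each returns a list of dicts, best first, with "confidence" (0 to 1); they miss things now and then, are a little off and sometimes report something else, mostly with a low value. They report only what shows in the picture. A call takes as long as a camera call.
- viewer.silhouettes(name, camera): "mask" (400x640 bool, what is visible of it).
- viewer.pinpoint(name, camera): "at" ([x, y, z] in mm, in the coordinates of the camera as it stood for that picture, good to about 4 mm: a listed point, or the origin of a listed thing).
The state is a dict: "t": time; "joints": joint angles; "joint_velocities": joint speeds; "joint_torque": joint torques, N m; "tcp_pos": TCP position; "tcp_rot": TCP orientation; "contact_force": force on the tool from outside, world axes, zero at the start; "wrist_torque": the same for the moment, N m; "grip_width": opening from 0.0 (shut) to 1.0 (fully open).
Only numpy, scipy, OpenCV 4.12 (cv2) and the standard library are available. Lean on these libraries where they do the work, as an engineer would, in place of code of your own. Each camera call takes 0.05 s, during which the arm holds its last target.

## Working session

There is one attempt and no reset: what is moved stays moved. The work goes in short steps, each a Python script; the robot and the scene stay as the last script left them, time stands still between calls to the robot, and variables do not carry over. Pictures are saved under pics/ and viewed, and the job is handed in when it is done.

```bash
ls; mkdir -p pics
cat > h.py <<'E'
import numpy as np, cv2
from cell import robot, grip, kin, viewer
def snap(c,fn):
    im=viewer.read_camera(c); cv2.imwrite('pics/'+fn,im[:,:,::-1]); return im
def find(name,c,info):
    out=[]
    for d in viewer.pinpoint(name,c)[:2]:
        p=np.array(d['at']); X=np.array(info['R']).T@(p-np.array(info['t']))
        out.append((round(d['confidence'],2),X.round(1)))
    return out
E
python3 - <<'E'
from h import *
s=robot.observe();print({k:np.round(v,3) for k,v in s.items()})
for c in ['scene','side','wrist']:
    i=viewer.camera_info(c); snap(c,f'a_{c}.png')
    for n in ['scope','knob_axis','knob_top','collar_mark','spindle_tip','spindle_low','lamp','bottle','dish','slide_box']:
        print(c,n,find(n,c,i))
print(viewer.camera_info('wrist'))
E
```

```text
pics
{'t': np.float64(0.0), 'joints': array([ 1.138,  0.468, -0.012,  1.604,  0.006,  1.071, -0.056]), 'joint_velocities': array([ 0.001,  0.001,  0.001, -0.   ,  0.001, -0.002, -0.001]), 'joint_torque': array([ 0.0000e+00, -5.2058e+01, -1.2000e-02, -2.4375e+01, -5.7000e-02,
        1.7000e-02,  0.0000e+00]), 'tcp_pos': array([ 246.726, -600.744,  213.677]), 'tcp_rot': array([ 2.008,  0.398, -2.009]), 'contact_force': array([-0.099, -0.537, -0.777]), 'wrist_torque': array([-0.036, -0.011,  0.011]), 'grip_width': np.float64(1.002)}
scene scope [(0.58, array([472.9, -54.4,   2.8]))]
scene knob_axis [(0.76, array([473.3, -53.6,  93.6])), (0.37, array([6.208e+02, 2.090e+01, 2.000e-01]))]
scene knob_top [(0.59, array([468.7, -53.5, 106.9]))]
scene collar_mark [(0.59, array([439.2, -52.6,  64.1]))]
scene spindle_tip []
scene spindle_low [(0.71, array([473.1, -56.7, 115.2]))]
scene lamp [(0.56, array([478.9, 156.6, 161.3])), (0.54, array([437.9, -52. ,  67.6]))]
scene bottle []
scene dish [(0.86, array([ 4.822e+02, -2.373e+02, -4.000e-01]))]
scene slide_box [(0.66, array([616.9,  24.4,  -0.
[... 476 characters left out ...]
de dish [(0.93, array([ 481.8, -234.7,   -2.2]))]
side slide_box [(0.91, array([620.1,  23.7,  -2.2]))]
wrist scope []
wrist knob_axis []
wrist knob_top []
wrist collar_mark []
wrist spindle_tip []
wrist spindle_low []
wrist lamp []
wrist bottle []
wrist dish []
wrist slide_box []
{'camera_matrix': array([[309.70691629,   0.        , 319.86945873],
       [  0.        , 309.70691629, 201.7011809 ],
       [  0.        ,   0.        ,   1.        ]]), 'R': array([[ 3.78545206e-01, -9.25582475e-01, -7.80320884e-04],
       [-8.85375971e-01, -3.62347051e-01,  2.91228441e-01],
       [-2.69838688e-01, -1.09552253e-01, -9.56653221e-01]]), 't': array([-650.18402367,  -32.99790754,  392.74825943])}
```

View pics/a_scene.png

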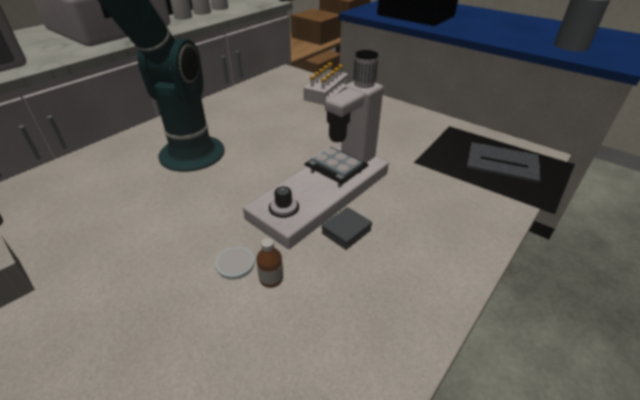

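View pics/a_side.png

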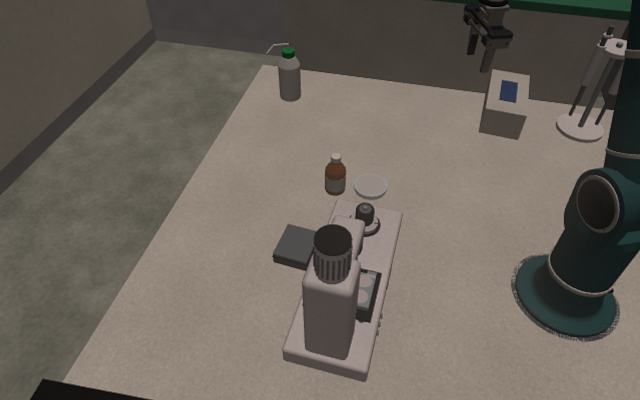

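View pics/a_wrist.png

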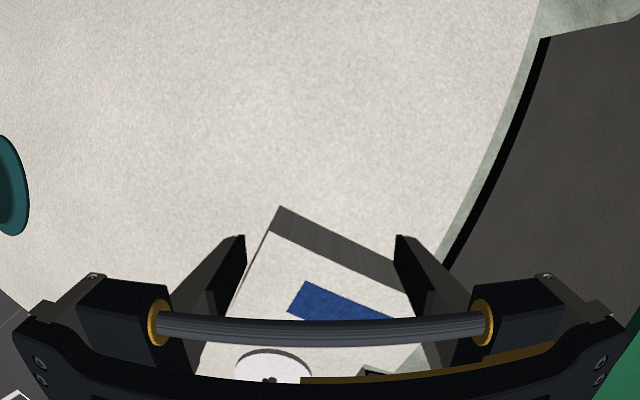

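```bash
cat >> h.py <<'E'
from scipy.spatial.transform import Rotation as Rn
def rot(a):
    x=np.array([0,0,-1.]);y=np.array([np.cos(a),np.sin(a),0]);z=np.cross(x,y)
    return Rn.from_matrix(np.c_[x,y,z]).as_rotvec()
E
python3 - <<'E'
from h import *
print([k for k in dir(kin) if k[0]!='_'],[k for k in dir(robot) if k[0]!='_'])
print(Rn.from_rotvec(robot.observe()['tcp_rot']).as_matrix().round(3))
i=viewer.camera_info('wrist');print(-i['R'].T@i['t'])
for a in np.arange(-3,3.1,.5):
    for z in (200,74):
        q=kin.ik([473,-54,z],rot(a)); print(round(a,2),z,None if q is None else np.round(q,3))
E
```

```text
['ik'] ['IKError', 'goto_joints', 'hold', 'job_done', 'movep', 'observe', 'servo_line']
[[-0.     0.38  -0.925]
 [-0.    -0.925 -0.38 ]
 [-1.     0.     0.   ]]
[ 322.88716585 -570.72917577  384.82646461]
-3.0 200 [-1.032  0.468  1.378  2.084 -0.542  1.032 -2.376]
-3.0 74 [-0.915  0.871  1.343  2.178 -1.047  1.037 -1.967]
-2.5 200 [ 0.246  0.207 -0.228  2.019  0.058  0.922 -2.512]
-2.5 74 [ 0.106  0.395 -0.074  2.122  0.048  0.627 -2.501]
-2.0 200 [ 0.317  0.214 -0.308  2.014  0.081  0.924 -2.033]
-2.0 74 [ 0.193  0.402 -0.177  2.116  0.117  0.633 -2.065]
-1.5 200 [ 0.39   0.223 -0.392  2.01   0.106  0.927 -1.556]
-1.5 74 [ 0.27   0.411 -0.269  2.111  0.179  0.64  -1.621]
-1.0 200 [ 0.448  0.232 -0.458  2.007  0.127  0.93  -1.075]
-1.0 74 [ 0.342  0.423 -0.354  2.106  0.238  0.649 -1.174]
-0.5 200 [ 0.502  0.241 -0.52   2.004  0.148  0.933 -0.594]
-0.5 74 [ 0.414  0.438 -0.441  2.102  0.299  0.661 -0.728]
0.0 200 [ 0.556  0.251 -0.583  2.001  0.171  0.937 -0.114]
0.0 74 [ 0.473  0.452 -0.512  2.098  0.351  0.673 -0.274]
0.5 200 [ 0.609  0.263 -0.646  1.998  0.195  0.941  0.364]
0.5 74 [ 0.531  0.47  -0.584  2.095  0.404  0.687  0.179]
1.0 200 [ 0.656  0.275 -0.702  1.995  0.218  0.946  0.844]
1.0 74 [ 0.577  0.486 -0.642  2.092  0.449  0.7    0.64 ]
1.5 200 [ 0.744  0.302 -0.811  1.991  0.267  0.957  1.3  ]
1.5 74 [ 0.601  0.495 -0.673  2.091  0.473  0.708  1.119]
2.0 200 [ 1.067  0.543 -1.301  1.977  0.598  1.087  1.503]
2.0 74 [ 1.013  0.912 -1.328  2.071  1.045  1.092  1.156]
2.5 200 [ 1.067  0.543 -1.301  1.977  0.598  1.087  2.003]
2.5 74 [ 1.013  0.912 -1.328  2.071  1.045  1.092  1.656]
3.0 200 [ 1.067  0.543 -1.301  1.977  0.598  1.087  2.503]
3.0 74 [-0.915  0.871  1.343  2.178 -1.047  1.037 -2.25 ]
```

Run:
```python
from h import *
q=np.array(kin.ik([473,-54,215],rot(-2.5))); q[6]=1.6
robot.goto_joints(q)
s=robot.observe();print({k:np.round(s[k],3) for k in ['t','joints','tcp_pos','tcp_rot','contact_force','wrist_torque']})
i=viewer.camera_info('wrist'); snap('wrist','b_wrist.png')
for n in ['knob_axis','knob_top','collar_mark','spindle_tip','spindle_low']: print(n,find(n,'wrist',i))
```

```text
{'t': np.float64(3.775), 'joints': array([ 0.261,  0.189, -0.241,  2.002,  0.055,  0.957,  1.6  ]), 'tcp_pos': array([473.116, -54.849, 215.005]), 'tcp_rot': array([-0.029,  1.571,  0.029]), 'contact_force': array([-1.03 , -0.058,  0.016]), 'wrist_torque': array([ 0.122, -0.197,  0.009])}
knob_axis [(0.58, array([469.7, -58.7,  95.6]))]
knob_top [(0.96, array([474.3, -57.5, 105.4]))]
collar_mark [(0.88, array([436.6, -52.3,  65.8]))]
spindle_tip [(0.51, array([473.1, -56.3, 116.1]))]
spindle_low [(0.66, array([470.6, -54.9, 112.9]))]
```

View pics/b_wrist.png

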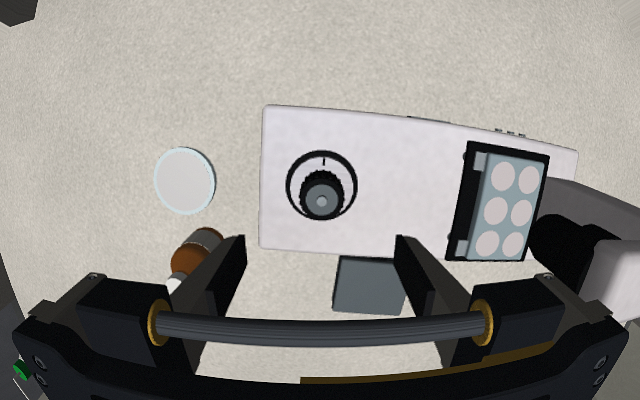

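```bash
cat >> h.py <<'E'
def ray2plane(u,v,info,z):
    K=info['camera_matrix'];d=np.array([(u-K[0,2])/K[0,0],(v-K[1,2])/K[1,1]]);th=np.hypot(*d)
    r=np.array([*(d/th*np.sin(th)),np.cos(th)]) if th>1e-9 else np.array([0,0,1.])
    R=info['R'];C=-R.T@info['t'];w=R.T@r
    return C+w*(z-C[2])/w[2]
E
python3 - <<'E'
from h import *
i=viewer.camera_info('wrist')
print(ray2plane(321.3,201,i,114.5))
im=cv2.imread('pics/b_wrist.png');g=cv2.cvtColor(im,cv2.COLOR_BGR2GRAY)
cv2.imwrite('pics/b_zoom.png',cv2.resize(im[140:230,270:375],None,fx=6,fy=6,interpolation=cv2.INTER_CUBIC))
for (u,v) in [(286,185),(358,185),(322,150)]: print(ray2plane(u,v,i,67))
for n in ['knob_top']:
  for d in viewer.silhouettes(n,'wrist')[:2]:
    m=d['mask'];ys,xs=np.nonzero(m);print(n,d['confidence'],xs.min(),xs.max(),ys.min(),ys.max())
E
```

```text
[471.49369355 -53.84640535 114.5       ]
[469.38387462 -91.17207131  67.        ]
[466.60195914 -14.75252529  67.        ]
[430.85535599 -54.39982955  67.        ]
knob_top 0.58 257 639 104 322
knob_top 0.22 154 216 146 214
```

View pics/b_zoom.png

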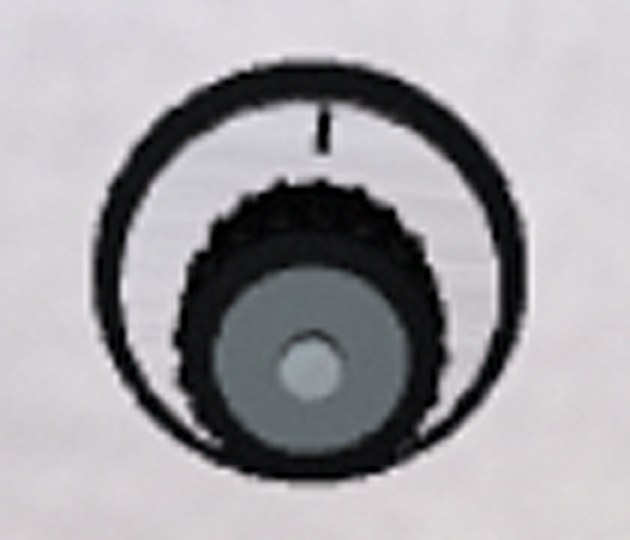

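```bash
cat >> h.py <<'E'
def st(tag=''):
    s=robot.observe();print(tag,round(float(s['t']),2),'q7',round(float(s['joints'][6]),4),'p',np.round(s['tcp_pos'],2),'F',np.round(s['contact_force'],2),'M',np.round(s['wrist_torque'],3),'g',round(float(s['grip_width']),3));return s
E
python3 - <<'E'
from h import *
s=st()
R=rot(1.6)
robot.servo_line([472.3,-53.6,150],feed=150,rotation=R); st()
robot.servo_line([472.3,-53.6,74],feed=80,rotation=R); robot.hold(.3)
for k in range(4): st('free'); robot.hold(.1)
print(np.round(robot.observe()['joints'],3))
grip(0.3,10); st('grip'); robot.hold(.3); st('grip')
E
```

```text
4.12 q7 1.5999 p [473.   -54.26 214.96] F [-0.44  0.46 -0.44] M [ 0.145 -0.124  0.042] g 0.996
 4.71 q7 1.5602 p [472.67 -53.54 150.34] F [ 0.06  1.06 -0.62] M [ 0.058 -0.137  0.031] g 1.003
free 6.11 q7 1.515 p [472.5  -53.65  74.3 ] F [0.44 0.46 0.7 ] M [ 0.029 -0.167  0.022] g 0.999
free 6.21 q7 1.5151 p [472.38 -53.63  74.17] F [0.08 0.02 0.93] M [ 0.135 -0.126 -0.006] g 0.997
free 6.31 q7 1.515 p [472.33 -53.63  74.07] F [0.57 0.34 1.11] M [ 0.041 -0.114  0.006] g 1.003
free 6.41 q7 1.515 p [472.32 -53.62  74.02] F [ 0.3   0.29 -0.73] M [ 0.033 -0.145  0.002] g 0.998
[ 0.22   0.404 -0.21   2.116  0.138  0.635  1.515]
grip 7.32 q7 1.515 p [472.3  -53.48  74.02] F [-0.92  0.49  0.38] M [ 0.203 -0.084 -0.045] g 0.457
grip 7.62 q7 1.515 p [472.29 -53.49  74.  ] F [0.13 0.92 0.52] M [ 0.255 -0.089  0.002] g 0.453
```

```bash
cat >> h.py <<'E'
def turn(q,d,n=4,dt=0.02):
    q=np.array(q);q[6]+=d;robot.goto_joints(q)
    M=[];F=[];J=[]
    for k in range(n):
        robot.hold(dt);s=robot.observe();M.append(s['wrist_torque'][2]);F.append(s['contact_force']);J.append(s['joints'][6])
    print(f"t {s['t']:.2f} cmd {q[6]:.3f} q7 {J[-1]:.3f} Mz {np.mean(M):.3f} sd {np.std(M):.3f} F {np.mean(F,0).round(1)} p {np.round(s['tcp_pos'],1)} g {s['grip_width']:.3f}",flush=True)
    return q,np.mean(M)
E
python3 - <<'E'
from h import *
grip(0.3,30); robot.hold(.2)
q=robot.observe()['joints']; np.save('q.npy',q); 
q,m=turn(q,0)
for k in range(13): 
    q,m=turn(q,-0.05)
    if m>0.3: break
np.save('q.npy',q)
E
```

```text
t 8.35 cmd 1.515 q7 1.515 Mz -0.005 sd 0.009 F [-0.1  0.6  0.4] p [472.3 -53.5  74. ] g 0.450
t 8.67 cmd 1.465 q7 1.466 Mz 0.103 sd 0.018 F [0.  1.4 0.2] p [472.3 -53.5  74. ] g 0.447
t 8.98 cmd 1.415 q7 1.417 Mz 0.098 sd 0.030 F [-0.2  1.   0.4] p [472.3 -53.5  74. ] g 0.451
t 9.30 cmd 1.365 q7 1.367 Mz -0.002 sd 0.040 F [-0.2  1.7  0.7] p [472.3 -53.5  74. ] g 0.454
t 9.62 cmd 1.315 q7 1.317 Mz -0.059 sd 0.018 F [-0.3  1.9  0.3] p [472.3 -53.4  74. ] g 0.452
t 9.93 cmd 1.265 q7 1.267 Mz -0.075 sd 0.036 F [0.2 1.4 0.7] p [472.3 -53.5  74. ] g 0.448
t 10.25 cmd 1.215 q7 1.217 Mz -0.018 sd 0.018 F [0.1 1.9 0.5] p [472.3 -53.5  74. ] g 0.452
t 10.57 cmd 1.165 q7 1.167 Mz 0.073 sd 0.022 F [-0.2  2.1  0.7] p [472.3 -53.4  74. ] g 0.452
t 10.88 cmd 1.115 q7 1.117 Mz 0.114 sd 0.024 F [ 0.1  2.  -0.1] p [472.4 -53.5  74. ] g 0.449
t 11.20 cmd 1.065 q7 1.067 Mz 0.041 sd 0.019 F [0.4 2.1 0. ] p [472.3 -53.4  74. ] g 0.453
t 11.52 cmd 1.015 q7 1.017 Mz -0.013 sd 0.023 F [-0.   2.8 -0.1] p [472.3 -53.4  74. ] g 0.454
t 11.83 cmd 0.965 q7 0.967 Mz -0.067 sd 0.009 F [-0.1  2.6 -0.8] p [472.3 -53.5  74. ] g 0.449
t 12.15 cmd 0.915 q7 0.917 Mz -0.049 sd 0.033 F [ 0.4  2.8 -0.4] p [472.3 -53.5  74. ] g 0.455
t 12.47 cmd 0.865 q7 0.867 Mz 0.041 sd 0.020 F [ 0.4  2.6 -0.2] p [472.3 -53.4  74. ] g 0.450
```

Run:
```python
from h import *
q=np.load('q.npy')
while q[6]>-1.25: 
    q,m=turn(q,-0.04)
    if m>0.17: break
np.save('q.npy',q)
robot.hold(.1);q,m=turn(q,0,n=6)
```

```text
t 12.78 cmd 0.825 q7 0.827 Mz 0.099 sd 0.029 F [ 0.6  3.2 -0.4] p [472.3 -53.4  74. ] g 0.451
t 13.10 cmd 0.785 q7 0.786 Mz 0.084 sd 0.024 F [ 0.7  3.4 -0.3] p [472.4 -53.4  74. ] g 0.449
t 13.42 cmd 0.745 q7 0.746 Mz 0.044 sd 0.015 F [ 0.6  3.5 -0.3] p [472.3 -53.5  74. ] g 0.455
t 13.73 cmd 0.705 q7 0.706 Mz -0.049 sd 0.026 F [ 1.1  3.7 -0.9] p [472.3 -53.4  74. ] g 0.449
t 14.05 cmd 0.665 q7 0.666 Mz -0.103 sd 0.014 F [ 0.8  3.6 -1.3] p [472.4 -53.4  74. ] g 0.452
t 14.37 cmd 0.625 q7 0.626 Mz -0.089 sd 0.023 F [ 1.4  4.1 -0.9] p [472.3 -53.4  74. ] g 0.454
t 14.68 cmd 0.585 q7 0.586 Mz -0.010 sd 0.022 F [ 1.2  3.7 -0.6] p [472.4 -53.4  74. ] g 0.452
t 15.00 cmd 0.545 q7 0.546 Mz 0.046 sd 0.034 F [ 1.3  4.  -1.1] p [472.3 -53.4  74. ] g 0.453
t 15.32 cmd 0.505 q7 0.506 Mz 0.078 sd 0.020 F [ 1.3  4.4 -1.4] p [472.4 -53.5  74. ] g 0.453
t 15.63 cmd 0.465 q7 0.466 Mz 0.089 sd 0.005 F [ 1.4  4.5 -1. ] p [472.4 -53.4  74. ] g 0.455
t 15.95 cmd 0.425 q7 0.426 Mz 0.036 sd 0.013 F [ 1.8  4.6 -1.4] p [472.3 -53.5  74. ] g 0.454
t 16.27 cmd 0.385 q7 0.387 Mz -0.041 sd 0.007 F [ 1.9  4.9 -1.
[... 1342 characters left out ...]
2.4 -53.5  74. ] g 0.449
t 21.02 cmd -0.215 q7 -0.213 Mz -0.053 sd 0.023 F [ 2.1  4.9 -2.1] p [472.4 -53.5  74. ] g 0.450
t 21.33 cmd -0.255 q7 -0.253 Mz -0.096 sd 0.015 F [ 1.8  4.8 -1.5] p [472.4 -53.5  74. ] g 0.452
t 21.65 cmd -0.295 q7 -0.293 Mz -0.114 sd 0.031 F [ 2.1  4.8 -2. ] p [472.4 -53.5  74. ] g 0.453
t 21.97 cmd -0.335 q7 -0.333 Mz -0.022 sd 0.013 F [ 2.   4.9 -1.2] p [472.4 -53.5  74. ] g 0.449
t 22.28 cmd -0.375 q7 -0.373 Mz 0.016 sd 0.026 F [ 1.9  4.3 -1.4] p [472.5 -53.4  74. ] g 0.452
t 22.60 cmd -0.415 q7 -0.413 Mz 0.349 sd 0.033 F [ 1.9  4.7 -1.8] p [472.4 -53.4  74. ] g 0.450
t 23.05 cmd -0.415 q7 -0.413 Mz 0.327 sd 0.036 F [ 2.1  4.7 -2. ] p [472.4 -53.5  74. ] g 0.453
```

Run:
```python
from h import *
q=np.load('q.npy')
tgt=-0.373+4*np.pi/10
while q[6]<tgt-1e-6:
    q,m=turn(q,min(0.0655,tgt-q[6]))
np.save('q.npy',q)
robot.hold(.1);q,m=turn(q,0,n=6)
```

```text
t 23.37 cmd -0.350 q7 -0.348 Mz -0.032 sd 0.029 F [ 2.1  5.  -2.2] p [472.4 -53.5  74. ] g 0.452
t 23.68 cmd -0.284 q7 -0.283 Mz -0.063 sd 0.022 F [ 2.2  4.9 -1.5] p [472.4 -53.5  74. ] g 0.450
t 24.00 cmd -0.219 q7 -0.217 Mz 0.025 sd 0.030 F [ 2.3  5.  -1.8] p [472.4 -53.5  74. ] g 0.449
t 24.32 cmd -0.153 q7 -0.152 Mz 0.102 sd 0.030 F [ 2.5  4.8 -1.7] p [472.4 -53.4  74. ] g 0.454
t 24.63 cmd -0.088 q7 -0.086 Mz 0.073 sd 0.019 F [ 2.1  5.  -1.3] p [472.4 -53.5  74. ] g 0.449
t 24.95 cmd -0.022 q7 -0.021 Mz -0.040 sd 0.030 F [ 2.5  4.5 -1.4] p [472.4 -53.5  74. ] g 0.447
t 25.27 cmd 0.043 q7 0.044 Mz -0.046 sd 0.016 F [ 2.5  4.7 -1.8] p [472.4 -53.5  74. ] g 0.453
t 25.58 cmd 0.109 q7 0.110 Mz 0.017 sd 0.018 F [ 2.1  3.9 -2.3] p [472.4 -53.4  74. ] g 0.448
t 25.90 cmd 0.174 q7 0.176 Mz 0.105 sd 0.027 F [ 1.9  4.7 -1.8] p [472.4 -53.5  74. ] g 0.449
t 26.22 cmd 0.240 q7 0.241 Mz 0.037 sd 0.034 F [ 2.2  4.9 -2. ] p [472.4 -53.5  74. ] g 0.450
t 26.53 cmd 0.305 q7 0.306 Mz -0.060 sd 0.023 F [ 1.8  4.6 -1.6] p [472.4 -53.5  74. ] g 0.454
t 26.85 cmd 0.371 q7 0.372 Mz -0.055 sd 0.027 F [
[... 193 characters left out ...]
 4.5 -1.8] p [472.4 -53.5  74. ] g 0.451
t 27.80 cmd 0.567 q7 0.569 Mz 0.027 sd 0.010 F [ 2.   4.3 -1.5] p [472.4 -53.5  74. ] g 0.451
t 28.12 cmd 0.633 q7 0.634 Mz -0.091 sd 0.017 F [ 2.1  4.5 -1.8] p [472.3 -53.5  74. ] g 0.452
t 28.43 cmd 0.698 q7 0.700 Mz -0.037 sd 0.029 F [ 2.1  5.2 -1.6] p [472.3 -53.5  74. ] g 0.456
t 28.75 cmd 0.764 q7 0.765 Mz 0.098 sd 0.030 F [ 1.8  5.1 -1.3] p [472.3 -53.5  74. ] g 0.453
t 29.07 cmd 0.829 q7 0.831 Mz 0.090 sd 0.030 F [ 1.8  5.3 -2.1] p [472.3 -53.5  74. ] g 0.449
t 29.38 cmd 0.884 q7 0.885 Mz 0.042 sd 0.027 F [ 1.6  5.  -1.2] p [472.3 -53.5  74. ] g 0.452
t 29.83 cmd 0.884 q7 0.885 Mz 0.013 sd 0.033 F [ 2.1  4.7 -1.5] p [472.3 -53.5  74. ] g 0.455
```

Run:
```python
from h import *
grip(0.55,3); st(); grip(1.0); robot.hold(.2); s=st()
p=s['tcp_pos']
robot.servo_line([p[0],p[1],215],feed=120); robot.hold(.2); st()
i=viewer.camera_info('wrist'); im=snap('wrist','c_wrist.png')
for n in ['knob_top','collar_mark','spindle_tip','spindle_low']: print(n,find(n,'wrist',i))
i=viewer.camera_info('side'); snap('side','c_side.png')
for n in ['bottle','dish','slide_box']: print(n,find(n,'side',i))
st()
```

```text
30.18 q7 0.8839 p [471.84 -54.39  73.94] F [-0.03 -0.12  0.62] M [-0.017 -0.182 -0.036] g 0.55
 31.12 q7 0.8836 p [472.3  -53.51  74.02] F [ 0.93 -0.48 -0.34] M [ 0.002 -0.148 -0.002] g 0.997
 32.65 q7 0.9584 p [471.99 -53.47 214.44] F [-0.5  -1.32  0.52] M [ 0.031 -0.162 -0.062] g 1.001
knob_top [(0.92, array([474.8, -59. , 105.3])), (0.57, array([479.6, 153. , 163.2]))]
collar_mark [(0.8, array([436. , -48.7,  65.9]))]
spindle_tip [(0.58, array([472.5, -53.9, 113.1]))]
spindle_low []
bottle [(0.64, array([ 569.4, -208.8,   -2. ]))]
dish []
slide_box [(0.69, array([621.7,  24.8,  -2.2]))]
 33.1 q7 0.9584 p [472.31 -53.5  215.02] F [ 0.64  0.39 -1.45] M [ 0.069 -0.071 -0.036] g 0.999
```

View pics/c_wrist.png

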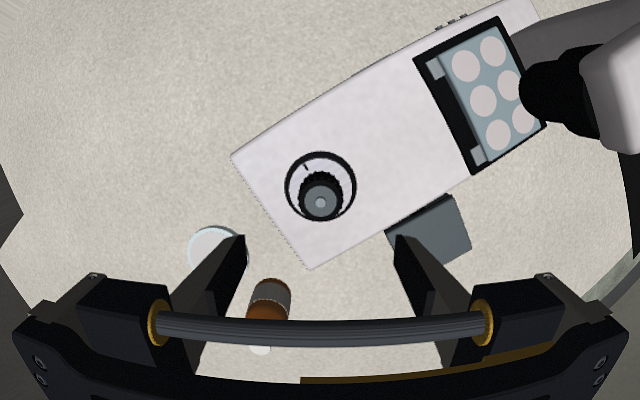

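View pics/c_side.png

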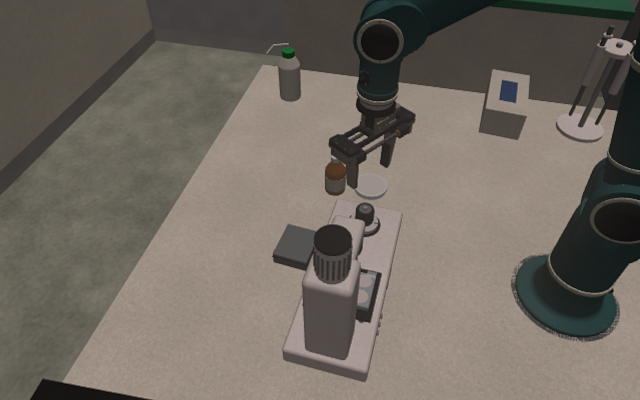

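The wrist picture shows the knob free, with its spindle at (321,202) and the collar mark at (306,167). The side picture shows the bottle (335,178), dish (371,186) and slide box (295,246) where they started.

Run:
```python
from h import *
robot.job_done(); st()
```

```text
the job is handed in; nothing more can be done
the job is handed in; nothing more can be done
```

The knob has been turned clockwise to its lower stop and then back exactly four clicks. It was released there, and the job was handed in at about 33 s.

- **Stop:** I gripped the knob once from above and turned it in small steps. It passed six clicks before the torque jumped from about 0.02 to 0.34 N m. I stopped there, well under the 0.55 N m that counts as forcing the stop.
- **Four clicks back:** I turned 1.257 rad counter-clockwise from the stop. The torque trace showed four click cycles and had settled to about 0.01 N m before I let go. Through the turning, the clicks stayed on their even spacing, so the grip did not slip.
- **Release:** About 5 N of side load was left in the grip. When the jaws opened, the hand shifted by up to 1 mm, which is at most about 0.04 rad of knob rotation and far less than half a click. I lifted straight up, and the robot was touching nothing.
- **Other objects:** The bottle and slide box measured within about 2 mm of their starting positions. The detector missed the dish in the last picture, but it shows in the same place by eye.

I could not confirm the final click by camera. Four clicks raise the spindle only 1.2 mm, which is finer than the cameras can measure, so the click count rests on torque and angle alone.

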